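Clear the service gap and hold the hidden bolt head

ROBOT

A 7-joint arm with a two-finger parallel gripper is mounted at the origin on the work surface. World frame = base frame: x ahead of the robot, y to its left, z up, the work surface at z = 0. Lengths are in m, angles in rad, forces in N, time in s.
With the tool pointing down it reaches from about 0.425 to 0.875 m from the base axis. Payload 4.7 kg.
Tool frame: the origin (TCP) lies on the centre line of the jaws, within the pads' length; the fingertips stand 8 mm ahead of it and the grasp point (between the pads) lies 11 mm behind it; z points along the fingers, y is the direction in which the jaws open and shut (so a half turn about z gives the same grasp; the last joint's range is limited). The gripper opens to 87 mm and grips with 3 to 60 N. Pads are 19 mm wide; open, the fingers measure 117 mm over their backs; the gripper's body (75 mm by 190 mm) begins 51 mm behind the grasp point.
Start: joints at [1.27, 0.321, -0.07, 1.45, 0.023, 1.371, -0.057], TCP at [0.201, -0.618, 0.231] pointing down, gripper open.
Joint ranges: [-2.86, 2.86], [-0.3, 2.09], [-1.38, 1.24], [0.06, 2.45], [-1.56, 4.7], [0.09, 2.05], [-2.69, 2.69]. Speed limits (rad/s): [2.57, 2.57, 3.14, 3.14, 3.14, 3.14, 3.14].

INTERFACE

Orientations are given as a rotation vector (axis times angle).
In Python, from bench import ctrl, cams, workorder gives the robot as it stands. The module is installed in compiled form; this text tells all that it offers.
- The arm moves only by the tool carry_out, never from a script. Its argument "rows" is a list of rows, each an object with "offset": the shift along the tool's x, y, z in m, a list of three; "rot": the turn, a rotation vector about the tool's x, y, z in degrees, a list of three; "gripper": the opening, from 0 (shut) to 1 (fully open). In form: [{"offset": [dx, dy, dz], "rot": [rx, ry, rz], "gripper": gripper}, ...]. A call has 1 to 10 rows; each row shifts and turns the commanded pose from where the row before left it, along the tool's axes as they then stand; what a row does not reach is not made up. A row lasts 1/8 s, in which the tool goes at most 62.5 mm and 10.7 degrees, less where a joint would pass 70% of its speed; a pose out of reach is approached as far as the arm can. A call is refused whole if a number of a shift passes 0.0625 or a number of a turn 10.7, either way. A call with a gripper value outside its range is refused whole. The fingers move at their own pace and stop on an object; "grip_force" is the grip in N (left out, the last holds). Time passes only in rows, so rows that do not move let the fingers close. It gives the time, the measured TCP pose, the force and the opening at its end, in the units of the state.
- ctrl.get_state(): the state, without advancing time (a new reading comes with each control period).
- cams.get_image(name): name is "side" or "top" or "wrist"; returns a dict with "img" (384x512x3 uint8, red, green, blue), "vfov" (degrees; the focal length in pixels is half the picture's height over the tangent of half this angle, whatever the lens; pixels are square), "cx", "cy" (the principal point, pixels), "k1" (the pictures are not rectified: a ray, as slopes to the right and down, at radius r is drawn at 1 + k1 r^2 times it, then the intrinsics apply), "R" (3x3) and "t" (3): a world point X has camera coordinates R X + t. Camera axes: x right, y down, z forward; pixel columns grow to the right and rows downward; lengths in m; the calibration is good to about 2 mm. A picture is of the moment at which its call begins. There is no depth.
- workorder.close_job(): hands the job in, once; it reports no verdict.
The state is a dict: "time": time; "joint_positions": joint angles; "qd": joint speeds; "joint_torque": joint torques, N m; "position": TCP position; "tool_rot": TCP orientation; "ft_force": force on the tool from outside, world axes, zero at the start; "torque": the same for the moment, N m; "grip_width": opening from 0.0 (shut) to 1.0 (fully open).
Only numpy, scipy, OpenCV 4.12 (cv2) and the standard library are available. Lean on these libraries where they do the work, as an engineer would, in place of code of your own. Each camera call takes 0.05 s, during which the arm holds its last target.

TASK

The nut runner is dragging the bolt round because nobody is holding its head behind the bracket. First clear the gap: take out the two vials and stand each one upright in the bin of its cap's colour. Then reach down into the gap from above, grip the hidden bolt head firmly between the fingers so that it stops turning, and finish while still holding it; leave everything else on the bench where it is.

Things in the scene. Friction and masses are not known exactly. Their poses are not given: they have to be found in the camera images.
- fixture: Fixed fixture, yaw varies: two upright aluminium plates 8 mm thick, 210 mm wide (y), 112 mm tall, 56 mm apart: the bracket (-x, robot's side) and the rear plate (+x). The gap between is open at top and ends; its floor is 45 mm above the bench. Origin on the bench right under the bolt head's centre; x across the gap away from the robot, y along the gap, z up.
- runner (a point): Electric nut runner on the bracket's robot side, grey cylinder 44 mm across along the bolt's axis, top 107 mm above the bench, ending 185 mm from the bolt head. Its socket turns slowly. This point is on its axis, mid-length. Nothing to do with it.
- bolt_head: Brass hex bolt head in the middle of the gap, hidden by the bracket from the robot's side, seen from above: 24 mm across flats, 28 across corners, 16 thick along its axis (own x: level, square to the plates). Origin at its centre, 85 mm above the bench, 27 below the plates' top edges, 28 from each plate. A 16 mm shank joins it to the bracket. The gap's floor is 40 mm below this centre.
- bolt_axis (a point): Same centre, turning with the head: its roll about own x is the bolt's turn (rad). At 0 and every 1.047 two flats are upright, facing along the gap. Starts in 0 to 1.05; the runner drags it on at 0.1 rad/s (weak, 0.04 N m) for ever unless held. It resists like a damper (0.4 N m s/rad): fingers closing on it along the gap from above turn it until two flats lie on the pads, in 2 to 3 s at 25 N.
- vial_red_mid (a point): Centre of the vial with the red screw cap: 90 mm tall, 28 mm across, off-white body, 40 g, upright; underside 45 mm below this point, z up. The cap is the top 22 mm (its middle 34 mm above this point). At the start it stands in the gap about 56 mm to one side of the bolt head (the colours may swap sides), its cap rising above the plates.
- vial_blue_mid (a point): Centre of the vial with the blue screw cap: 90 mm tall, 28 mm across, off-white body, 40 g, upright; underside 45 mm below this point, z up. The cap is the top 22 mm (its middle 34 mm above this point). At the start it stands in the gap about 56 mm to one side of the bolt head (the colours may swap sides), its cap rising above the plates.
- bin_red: Open red plastic bin for the red-capped vial, 100 x 100 mm outside, walls and floor 5 mm, 55 mm tall (a standing vial rises above the rim); fixed to the bench. Origin at the centre of its underside, z up.
- bin_blue: Open blue plastic bin for the blue-capped vial, 100 x 100 mm outside, walls and floor 5 mm, 55 mm tall (a standing vial rises above the rim); fixed to the bench. Origin at the centre of its underside, z up.
- vial_green: Bystander: vial with a green cap, same shape as the red and blue ones (28 mm across, 90 mm tall), standing on the bench; origin at the centre of its underside. It stays where it is.
- spare_bolt: Bystander: spare hex bolt standing on its head on the bench, head 24 mm across flats, 47 mm tall overall; origin centre of underside.
- spanner: Bystander: steel spanner lying on the bench, about 200 mm long; origin at the middle of its underside.
- wash_bottle: Bystander: white plastic bottle with a green cap, 66 mm across, 170 mm tall; origin centre of underside.
- dish: Bystander: closed round glass dish, 90 mm across, 18 mm tall; origin centre of underside.
- beaker: Bystander: empty glass beaker, 72 mm across, 85 mm tall; origin centre of underside.
- tip_box: Bystander: orange box 85 x 120 x 50 mm tall; origin centre of underside.
- vial_red: The red-capped vial as a whole (see its centre point); origin at the centre of its underside.
- vial_blue: The blue-capped vial as a whole (see its centre point); origin at the centre of its underside.

How it is judged:
By the outcome, as a careful person would: the job done as asked, in the order asked, and still so for the second after the job is handed in, while the arm keeps its last pose, push and grip.
It also fails if it takes over 72 s, if anything falls off the work surface, if the arm or the gripper's body presses on something with over 40 N, if the wrist force passes 120 N, or if a joint passes its speed limit or range.

## Working session

There is one attempt and no reset: what is moved stays moved. The work goes in short steps, Python scripts to look and compute and a tool call to move; the robot and the scene stay as the last step left them, time stands still between calls to the robot, and variables do not carry over. Pictures are saved under pics/ and viewed, and the job is handed in when it is done.

Besides the shell and the picture viewer there is one more tool, called after "Emit:" as name(argument=value, ...), one argument or row to a line, values as JSON. carry_out: Moves the arm, as the interface text tells. Its arguments: {"type":"object","properties":{"rows":{"type":"array"},"grip_force":{"type":"number"}},"required":["rows"]}

```bash
ls; mkdir -p pics
cat > h.py <<'E'
import numpy as np, cv2
from bench import ctrl, cams, workorder
E
python3 - <<'E'
from h import *
import pickle
s=ctrl.get_state()
for k,v in s.items(): print(k,np.round(v,4))
d={}
for n in ("side","top","wrist"):
    c=cams.get_image(n); d[n]=c
    cv2.imwrite(f"pics/{n}0.png",c["img"][:,:,::-1])
    print(n,c["vfov"],c["cx"],c["cy"],c["k1"],np.round(c["R"],3).tolist(),np.round(c["t"],3))
pickle.dump(d,open("c0.pkl","wb"))
E
```

```text
pics
time 0.0
joint_positions [ 1.2701  0.3218 -0.0701  1.4517  0.0226  1.3708 -0.0569]
qd [-0.0006 -0.      0.0002  0.0014  0.0002  0.0015  0.0006]
joint_torque [ 3.00000e-04 -4.91289e+01 -4.03900e-01 -3.12525e+01 -6.40000e-02
  4.39000e-02  2.00000e-04]
position [ 0.201  -0.6176  0.2295]
tool_rot [-3.1009e+00 -4.9220e-01  7.0000e-04]
ft_force [0.3867 0.3877 0.6062]
torque [0.0207 0.0418 0.0347]
grip_width 0.9986
side 55.84165825300225 256.22403985873143 192.98885215709336 -0.034705401030268306 [[0.984, -0.177, 0.02], [-0.09, -0.591, -0.802], [0.154, 0.787, -0.598]] [-0.541  0.1    1.064]
top 56.370819513134194 254.68829889878978 195.86648337810448 0.0022344562724570076 [[-0.012, -1.0, 0.018], [-0.999, 0.011, -0.047], [0.046, -0.019, -0.999]] [-0.057  0.539  1.174]
wrist 69.59663145285235 253.9721908942475 191.61798050160547 0.0144148655882177 [[0.309, -0.951, -0.003], [-0.913, -0.298, 0.279], [-0.266, -0.084, -0.96]] [-0.648 -0.034  0.391]
```

View pics/side0.png

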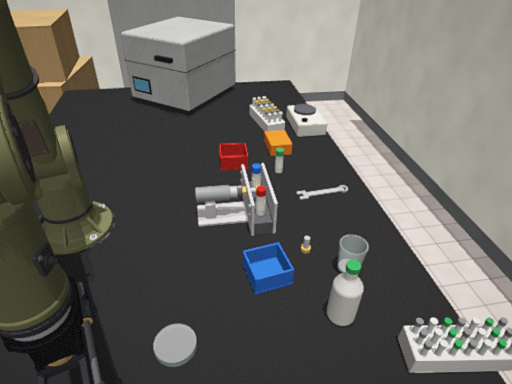

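View pics/top0.png

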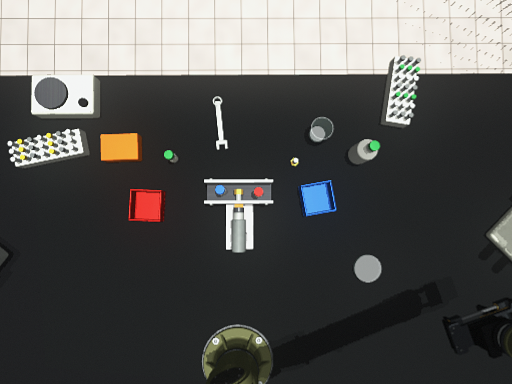

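View pics/wrist0.png

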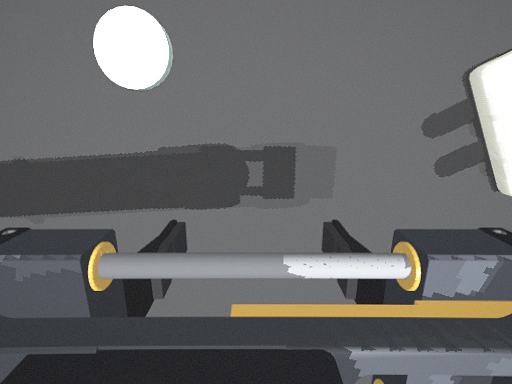

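```bash
cat > h.py <<'E'
import numpy as np, cv2, pickle
from scipy.spatial.transform import Rotation as Rn
def cam(c):
    f=c["img"].shape[0]/2/np.tan(np.radians(c["vfov"])/2); return f
def ray(c,uv):
    f=cam(c); d=np.array([(uv[0]-c["cx"])/f,(uv[1]-c["cy"])/f]); s=d.copy()
    for _ in range(20): s=d/(1+c["k1"]*(s@s))
    R=np.array(c["R"]);t=np.array(c["t"])
    v=R.T@np.array([s[0],s[1],1.]); return -R.T@t, v/np.linalg.norm(v)
def proj(c,X):
    p=np.array(c["R"])@np.asarray(X)+np.array(c["t"]); s=p[:2]/p[2]; s=s*(1+c["k1"]*(s@s)); return s*cam(c)+[c["cx"],c["cy"]]
def onz(c,uv,z):
    o,v=ray(c,uv); return o+v*(z-o[2])/v[2]
def tri(obs):
    A=np.zeros((3,3));b=np.zeros(3);L=[]
    for c,uv in obs:
        o,v=ray(c,uv);P=np.eye(3)-np.outer(v,v);A+=P;b+=P@o;L.append((o,P))
    X=np.linalg.solve(A,b); return X,[np.linalg.norm(P@(X-o)) for o,P in L]
def blobs(img,col,mina=15):
    hsv=cv2.cvtColor(img,cv2.COLOR_RGB2HSV);H,S,V=[hsv[:,:,i].astype(int) for i in range(3)]
    m={"red":((H<6)|(H>174)),"blue":(H>100)&(H<125),"green":(H>45)&(H<80),"brass":(H>15)&(H<32)}[col]&(S>120)&(V>60)
    n,l,st,ce=cv2.connectedComponentsWithStats(m.astype(np.uint8))
    return [(st[i].tolist(),ce[i].round(1).tolist()) for i in range(1,n) if st[i,4]>=mina],m
def grab(name,save):
    from bench import cams
    c=cams.get_image(name); cv2.imwrite(f"pics/{save}.png",c["img"][:,:,::-1]); pickle.dump(c,open(f"{save}.pkl","wb")); return c
E
python3 - <<'E'
from h import *
d=pickle.load(open("c0.pkl","rb"))
for n in("side","top"):
    for k in("red","blue","green","brass"): print(n,k,blobs(d[n]["img"],k)[0])
a=d["side"]["img"][140:240,190:310]; cv2.imwrite("pics/sz.png",cv2.resize(a,None,fx=6,fy=6,interpolation=2)[:,:,::-1])
a=d["top"]["img"][170:260,195:285]; cv2.imwrite("pics/tz.png",cv2.resize(a,None,fx=6,fy=6,interpolation=2)[:,:,::-1])
E
```

```text
side red [([219, 143, 30, 28, 749], [232.7, 155.9]), ([256, 185, 10, 12, 92], [261.0, 190.8])]
side blue [([251, 163, 10, 11, 93], [255.9, 167.8]), ([242, 242, 53, 53, 1990], [267.4, 267.5])]
side green [([276, 149, 8, 7, 46], [279.3, 151.8]), ([347, 260, 15, 15, 176], [353.4, 266.9]), ([443, 317, 10, 10, 66], [447.2, 321.2]), ([486, 318, 8, 8, 46], [489.2, 321.5]), ([449, 329, 8, 9, 51], [452.3, 332.6]), ([491, 328, 9, 9, 54], [495.1, 332.1]), ([498, 339, 8, 9, 59], [501.6, 343.2]), ([454, 340, 9, 9, 56], [457.8, 344.0])]
side brass [([51, 10, 26, 43, 201], [64.8, 29.0]), ([54, 30, 5, 13, 18], [55.9, 37.3]), ([58, 36, 13, 11, 41], [63.9, 40.3]), ([64, 50, 13, 15, 56], [69.5, 56.8]), ([89, 63, 6, 13, 24], [92.1, 69.0]), ([68, 64, 7, 9, 17], [71.1, 67.6]), ([265, 130, 27, 16, 291], [277.9, 137.7]), ([243, 186, 4, 9, 31], [244.3, 190.5]), ([301, 244, 10, 10, 53], [305.1, 249.0]), ([83, 318, 10, 5, 27], [88.0, 319.3]), ([48, 355, 25, 11, 86], [60.2, 361.5])]
top red [([254, 187, 9, 10, 72], [258.0, 191.2]), ([128, 189, 37, 33, 1126], [146.4, 205.1])]
top blue [([298, 180, 39, 37, 1064], [317.1, 197.8]), ([215, 185, 10, 10, 77], [219.4, 189.2])]
top green [([407, 66, 5, 4, 16], [409.2, 67.6]), ([415, 67, 5, 5, 15], [417.1, 69.1]), ([403, 93, 5, 5, 16], [405.0, 95.1]), ([411, 94, 6, 5, 21], [413.3, 96.3]), ([369, 140, 11, 11, 90], [374.4, 145.2]), ([164, 150, 10, 10, 74], [168.3, 154.3])]
top brass [([46, 133, 7, 5, 27], [49.0, 135.1]), ([100, 133, 37, 27, 897], [118.6, 146.1]), ([17, 139, 7, 5, 30], [20.1, 141.0]), ([48, 141, 6, 5, 22], [50.5, 143.3]), ([19, 147, 7, 5, 24], [21.8, 149.3]), ([49, 149, 7, 5, 23], [51.9, 151.0]), ([20, 155, 7, 5, 25], [22.7, 157.1]), ([290, 157, 8, 9, 24], [292.9, 162.5]), ([234, 189, 9, 6, 33], [237.8, 191.4]), ([235, 204, 8, 4, 26], [238.5, 205.2])]
```

View pics/sz.png

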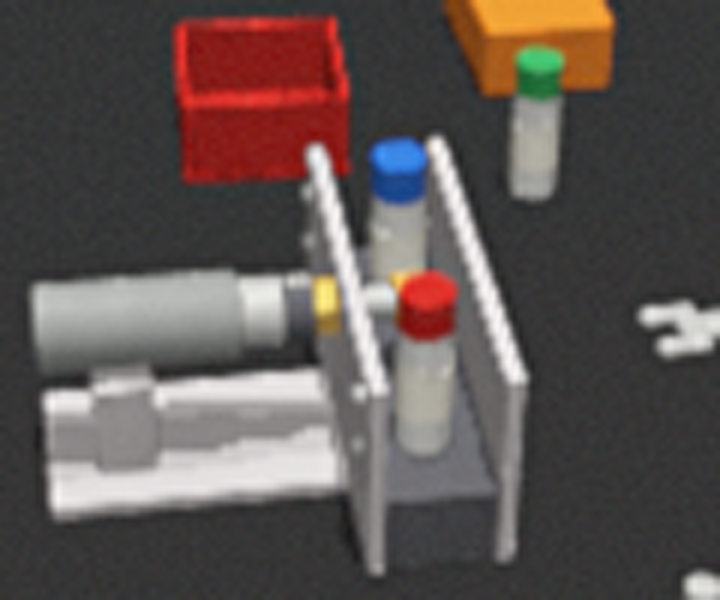

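View pics/tz.png

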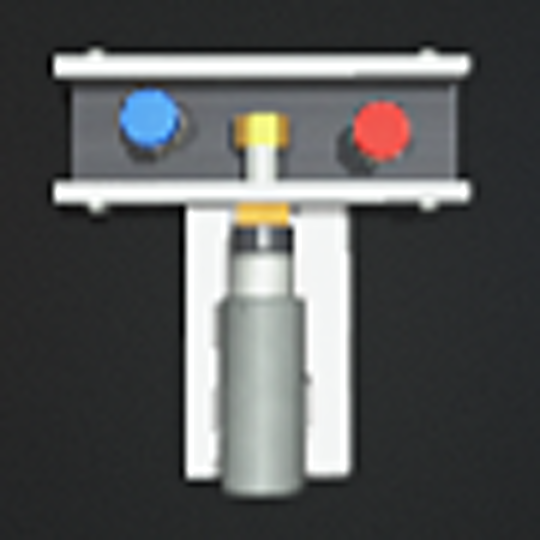

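Run:
```python
from h import *
d=pickle.load(open("c0.pkl","rb")); s,t=d["side"],d["top"]
for n,a,b in(("red cap",(261,190.8),(258,191.2)),("blue cap",(255.9,167.8),(219.4,189.2)),("green",(279.3,151.8),(168.3,154.3))):
    X,e=tri([(s,a),(t,b)]); print(n,X.round(4),np.round(e,4))
# cap-top centre in top view at z=.135
print("red top@.135",onz(t,(258,191.2),.135),"blue",onz(t,(219.4,189.2),.135), "head top .098",onz(t,(237.8,191.4),.098))
# plate edges in top crop: /6 +offset
P=lambda x,y:(195+x/6-.4,170+y/6-.4)
for q in ((55,68),(470,64),(55,190),(470,192),(263,65),(263,191)): print("edge",q,onz(t,P(*q),.112).round(4))
for k,(u,v) in {"rb":(146.4,205.1),"bb":(317.1,197.8)}.items(): print(k,onz(t,(u,v),.03).round(4))
for col in("red","blue"):
  for n,c in(("top",t),("side",s)):
    m=blobs(c["img"],col)[1].astype(np.uint8)
    cs=max(cv2.findContours(m,0,2)[0],key=cv2.contourArea); 
    if n=="top":
        r=cv2.minAreaRect(cs); print(col,r); B=cv2.boxPoints(r); Q=np.array([onz(t,p,.055) for p in B]); print("rim corners",Q.round(3).tolist(),"c",Q.mean(0).round(4))
```

```text
red cap [ 0.5477 -0.071   0.1239] [0.0002 0.0002]
blue cap [0.5543 0.0446 0.1265] [0.0003 0.0003]
green [0.6686 0.2072 0.0796] [0.0003 0.0003]
red top@.135 [ 0.54679534 -0.07069998  0.135     ] blue [0.55403381 0.04389642 0.135     ] head top .098 [ 0.54907943 -0.00959599  0.098     ]
edge (55, 68) [0.5812 0.0929 0.112 ]
edge (470, 64) [ 0.581  -0.1173  0.112 ]
edge (55, 190) [0.5195 0.0932 0.112 ]
edge (470, 192) [ 0.516  -0.1163  0.112 ]
edge (263, 65) [ 0.5816 -0.0123  0.112 ]
edge (263, 191) [ 0.5177 -0.0116  0.112 ]
rb [0.5119 0.289  0.03  ]
bb [ 0.5292 -0.267   0.03  ]
red ((146.0, 205.0), (32.0, 36.0), 90.0)
rim corners [[0.563, 0.34, 0.055], [0.562, 0.226, 0.055], [0.46, 0.226, 0.055], [0.462, 0.34, 0.055]] c [0.5118 0.2832 0.055 ]
blue ((317.072021484375, 197.89601135253906), (32.19938278198242, 34.34600830078125), 79.69515228271484)
rim corners [[0.57, -0.199, 0.055], [0.588, -0.309, 0.055], [0.486, -0.325, 0.055], [0.468, -0.216, 0.055]] c [ 0.528  -0.2621  0.055 ]
```

```bash
cat >> h.py <<'E'
def st():
    from bench import ctrl
    s=ctrl.get_state(); return s,np.array(s["position"]),Rn.from_rotvec(s["tool_rot"])
def plan(target,yaxis=None):
    """tool-frame: first turn (deg) so tool z down & y along yaxis, then shift in turned frame"""
    s,p,R=st()
    if yaxis is None: Rt=R
    else:
        y=np.array([yaxis[0],yaxis[1],0.]);y/=np.linalg.norm(y)
        if y@R.as_matrix()[:,1]<0:y=-y
        z=np.array([0,0,-1.]);Rt=Rn.from_matrix(np.c_[np.cross(y,z),y,z])
    turn=(R.inv()*Rt).as_rotvec(degrees=True)
    print("t",round(s["time"],2),"pos",p.round(4),"F",np.round(s["ft_force"],1),"g",round(s["grip_width"],3),"j",np.round(s["joint_positions"],2))
    print("turn",turn.round(2),"shift",Rt.inv().apply(np.array(target)-p).round(4)); print(Rt.as_matrix().round(3).tolist())
E
python3 - <<'E'
from h import *
d=pickle.load(open("c0.pkl","rb")); w=d["wrist"]
s,p,R=st()
cw=-np.array(w["R"]).T@np.array(w["t"]); print("cam in tool",R.inv().apply(cw-p).round(4)); print((R.inv().as_matrix()@np.array(w["R"]).T).round(3).tolist())
plan([0.5,-0.013,0.30],[0,1])
E
```

```text
cam in tool [ 0.0761 -0.0007 -0.1532]
[[-0.001, -0.96, -0.279], [1.0, -0.0, -0.001], [0.001, -0.279, 0.96]]
t 0.15 pos [ 0.2011 -0.6177  0.2297] F [-0.7 -0.3 -0.1] g 1.001 j [ 1.27  0.32 -0.07  1.45  0.02  1.37 -0.06]
turn [-0.08  0.02 18.04] shift [ 0.2989 -0.6047 -0.0703]
[[1.0, 0.0, 0.0], [-0.0, -1.0, 0.0], [0.0, -0.0, -1.0]]
```

Emit:
carry_out(
  rows=[
    {"offset":[0,0,-0.035],"rot":[0,0,9],"gripper":1},
    {"offset":[0,0,-0.035],"rot":[0,0,9],"gripper":1},
    {"offset":[0.024,-0.05,0],"rot":[0,0,0],"gripper":0.8},
    {"offset":[0.024,-0.05,0],"rot":[0,0,0],"gripper":0.6},
    {"offset":[0.024,-0.05,0],"rot":[0,0,0],"gripper":0.6},
    {"offset":[0.024,-0.05,0],"rot":[0,0,0],"gripper":0.6},
    {"offset":[0.024,-0.05,0],"rot":[0,0,0],"gripper":0.6},
    {"offset":[0.024,-0.05,0],"rot":[0,0,0],"gripper":0.6},
    {"offset":[0.024,-0.05,0],"rot":[0,0,0],"gripper":0.6},
    {"offset":[0.024,-0.05,0],"rot":[0,0,0],"gripper":0.6},
  ],
  grip_force=15,
)

```text
time: 1.4
position: [0.3934, -0.2162, 0.3005]
tool_rot: [3.141, 0.001, 0.0]
ft_force: [-0.3, -0.2, 0.2]
grip_width: 0.599
```

Run:
```python
from h import *
plan([0.49,-0.013,0.30],[0,1])
```

```text
t 1.4 pos [ 0.3934 -0.2162  0.3005] F [-0.3 -0.2  0.2] g 0.599 j [ 0.87 -0.13 -0.39  1.79 -0.05  1.47 -1.08]
turn [ 0.03 -0.    0.03] shift [ 0.0966 -0.2032  0.0005]
[[1.0, 0.0, 0.0], [-0.0, -1.0, 0.0], [0.0, -0.0, -1.0]]
```

Emit:
carry_out(
  rows=[
    {"offset":[0.024,-0.05,0],"rot":[0,0,0],"gripper":0.6},
    {"offset":[0.024,-0.05,0],"rot":[0,0,0],"gripper":0.6},
    {"offset":[0.024,-0.05,0],"rot":[0,0,0],"gripper":0.6},
    {"offset":[0.024,-0.05,0],"rot":[0,0,0],"gripper":0.6},
    {"offset":[0,0,0],"rot":[0,0,0],"gripper":0.6},
  ],
)

```text
time: 2.02
position: [0.4896, -0.0125, 0.3005]
tool_rot: [-3.14, -0.016, -0.001]
ft_force: [-0.7, -1.0, 0.2]
grip_width: 0.601
```

Run:
```python
from h import *
plan([0.49,-0.013,0.30],[0,1])
c=grab("wrist","w1")
for k in("red","blue","brass"): print(k,blobs(c["img"],k,40)[0])
```

```text
t 2.02 pos [ 0.4896 -0.0125  0.3005] F [-0.7 -1.   0.2] g 0.601 j [ 0.67 -0.03 -0.68  1.7  -0.02  1.46 -1.56]
turn [-0.11 -0.02  0.57] shift [0.0004 0.0005 0.0005]
[[1.0, 0.0, 0.0], [-0.0, -1.0, 0.0], [0.0, -0.0, -1.0]]
red [([3, 110, 101, 75, 6495], [54.4, 145.9]), ([293, 118, 27, 25, 497], [306.2, 130.0])]
blue [([380, 98, 93, 82, 3568], [428.1, 139.1]), ([211, 111, 9, 21, 45], [216.4, 119.7])]
brass [([0, 8, 6, 25, 92], [1.8, 23.3]), ([372, 47, 12, 15, 88], [375.8, 55.0]), ([245, 119, 16, 11, 46], [249.3, 122.1]), ([244, 157, 21, 7, 105], [254.6, 160.4]), ([148, 242, 19, 49, 465], [155.1, 265.9]), ([342, 242, 19, 49, 423], [352.5, 265.8]), ([165, 300, 311, 18, 4257], [326.9, 309.5])]
```

View pics/w1.png

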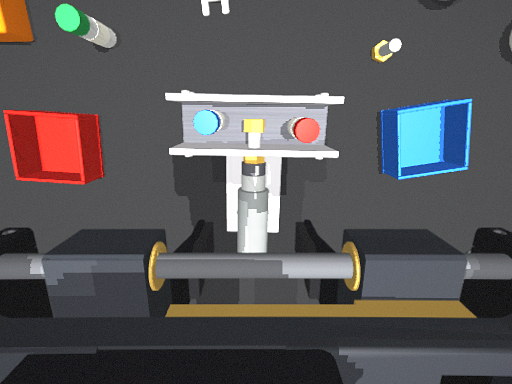

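Run:
```python
from h import *
c=pickle.load(open("w1.pkl","rb"))
a=c["img"][85:170,155:350]; cv2.imwrite("pics/w1z.png",cv2.resize(a,None,fx=4,fy=4,interpolation=cv2.INTER_NEAREST)[:,:,::-1])
print(onz(c,(206,122),.135),onz(c,(306.2,130),.135))
```

```text
[0.55343907 0.04298965 0.135     ] [ 0.54576544 -0.06965655  0.135     ]
```

View pics/w1z.png

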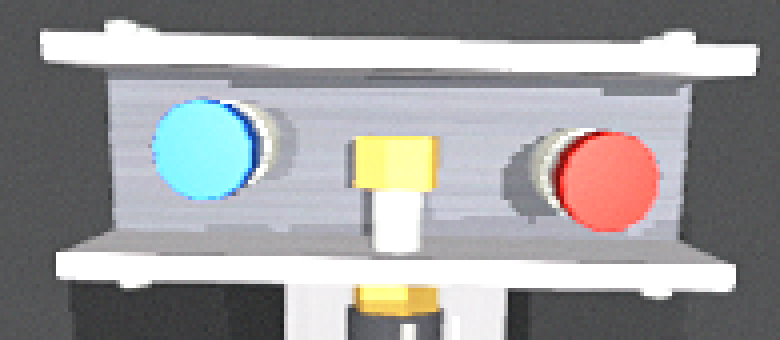

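Run:
```python
from h import *
c=pickle.load(open("w1.pkl","rb"))
P=lambda x,y:(155+x/4-.5,85+y/4-.5)
G={}
for n,q in dict(RoL=(42,30),RoR=(757,46),RiL=(42,62),RiR=(757,74),BiL=(58,252),BiR=(735,264),BoL=(58,277),BoR=(735,291)).items():
    G[n]=onz(c,P(*q),.112); print(n,G[n].round(4))
for a,b in(("RoL","RoR"),("RiL","RiR"),("BiL","BiR"),("BoL","BoR")):
    v=G[a]-G[b]; print(a,"yaw deg",np.degrees(np.arctan2(-v[0],v[1])).round(2),"len",np.linalg.norm(v).round(4))
m=sum(G.values())/8; print("mid",m.round(4))
for nm,q in dict(headtopL=(356,135),headtopR=(437,135),headbL=(356,190),headbR=(437,190)).items(): print(nm,onz(c,P(*q),.098).round(4))
print("blue",onz(c,P(204,148),.135),"red",onz(c,P(607,181),.135))
d=pickle.load(open("c0.pkl","rb"))
print(tri([(c,P(204,148)),(d["top"],(219.4,189.2))]),tri([(c,P(607,181)),(d["top"],(258,191.2))]))
```

```text
RoL [0.5859 0.0932 0.112 ]
RoR [ 0.5834 -0.1151  0.112 ]
RiL [0.577 0.094 0.112]
RiR [ 0.5757 -0.1159  0.112 ]
BiL [0.5216 0.0936 0.112 ]
BiR [ 0.52   -0.1148  0.112 ]
BoL [0.5139 0.0942 0.112 ]
BoR [ 0.5116 -0.1156  0.112 ]
RoL yaw deg -0.68 len 0.2084
RiL yaw deg -0.38 len 0.2099
BiL yaw deg -0.45 len 0.2085
BoL yaw deg -0.63 len 0.2099
mid [ 0.5487 -0.0108  0.112 ]
headtopL [0.557  0.0025 0.098 ]
headtopR [ 0.5573 -0.0227  0.098 ]
headbL [0.5403 0.0025 0.098 ]
headbR [ 0.5405 -0.0231  0.098 ]
blue [0.55397513 0.04352697 0.135     ] red [ 0.54604092 -0.06969542  0.135     ]
(array([0.554026  , 0.04389718, 0.13353253]), [np.float64(0.00015569948952489813), np.float64(0.00015569948952503208)]) (array([ 0.54641479, -0.07037479,  0.13334913]), [np.float64(0.000604874267417174), np.float64(0.0006048742674170114)])
```

Run:
```python
from h import *
plan([0.554,0.0437,0.112],[.0094,1])
```

```text
t 2.08 pos [ 0.489  -0.0158  0.3003] F [ 0.3 -0.6 -0.3] g 0.603 j [ 0.67 -0.03 -0.67  1.7  -0.02  1.46 -1.56]
turn [-0.02  0.03  0.86] shift [ 0.0645 -0.0601  0.1883]
[[1.0, -0.009, 0.0], [-0.009, -1.0, 0.0], [0.0, -0.0, -1.0]]
```

Emit:
carry_out(
  rows=[
    {"offset":[0.022,-0.02,0],"rot":[0,0,0.86],"gripper":0.56},
    {"offset":[0.022,-0.02,0],"rot":[0,0,0],"gripper":0.56},
    {"offset":[0.0205,-0.0201,0.02],"rot":[0,0,0],"gripper":0.56},
    {"offset":[0,0,0.05],"rot":[0,0,0],"gripper":0.56},
    {"offset":[0,0,0.05],"rot":[0,0,0],"gripper":0.56},
    {"offset":[0,0,0.02],"rot":[0,0,0],"gripper":0.56},
    {"offset":[0,0,0],"rot":[0,0,0],"gripper":0.56},
    {"offset":[0,0,0],"rot":[0,0,0],"gripper":0.56},
  ],
)

```text
time: 3.08
position: [0.5553, 0.0414, 0.1626]
tool_rot: [3.141, -0.024, 0.005]
ft_force: [0.7, 0.4, 0.0]
grip_width: 0.564
```

Run:
```python
from h import *
plan([0.554,0.0437,0.112],[.0094,1])
c=grab("side","s2");a=c["img"][120:250,190:310]; cv2.imwrite("pics/s2z.png",cv2.resize(a,None,fx=4,fy=4)[:,:,::-1])
c=grab("wrist","w2")
```

```text
t 3.08 pos [0.5553 0.0414 0.1626] F [0.7 0.4 0. ] g 0.564 j [ 0.54  0.24 -0.75  1.76  0.17  1.21 -1.84]
turn [ 0.01 -0.19 -0.32] shift [-0.0013 -0.0023  0.0506]
[[1.0, -0.009, 0.0], [-0.009, -1.0, 0.0], [0.0, -0.0, -1.0]]
```

View pics/s2z.png

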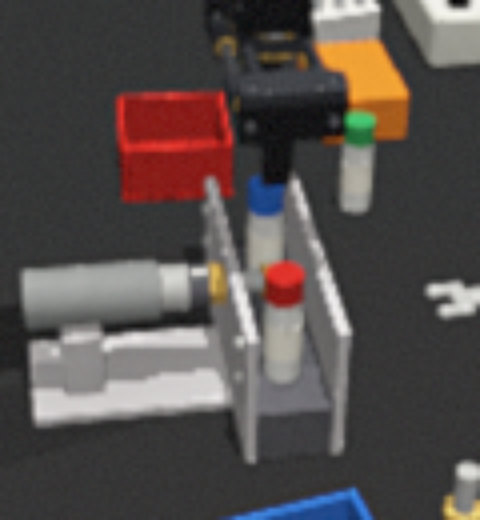

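View pics/w2.png

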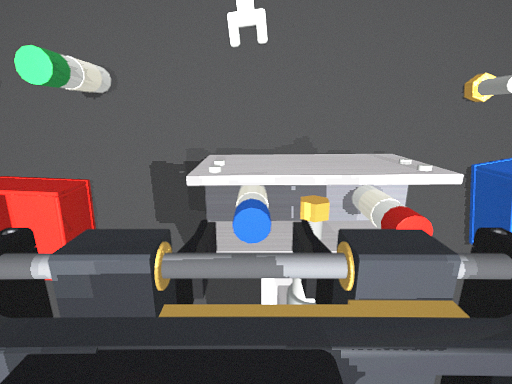

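Run:
```python
from h import *
c=pickle.load(open("w2.pkl","rb")); d=pickle.load(open("w1.pkl","rb"))
print(onz(c,(252,220),.135), tri([(c,(252,220)),(d,(205.6,121.6))]))
print(onz(c,(406,222),.135))
plan([0.554,0.0437,0.112],[.0094,1])
```

```text
[0.55795359 0.0436407  0.135     ] (array([0.5538003 , 0.0444091 , 0.12544344]), [np.float64(0.0006996279237749363), np.float64(0.0006996279237749295)])
[ 0.55489199 -0.06444628  0.135     ]
t 3.17 pos [0.5553 0.0416 0.1627] F [ 0.6  0.8 -1. ] g 0.561 j [ 0.54  0.24 -0.75  1.76  0.17  1.21 -1.84]
turn [ 0.02 -0.21 -0.3 ] shift [-0.0013 -0.0021  0.0507]
[[1.0, -0.009, 0.0], [-0.009, -1.0, 0.0], [0.0, -0.0, -1.0]]
```

Emit:
carry_out(
  rows=[
    {"offset":[-0.001,-0.002,0.02],"rot":[0,0,0],"gripper":0.56},
    {"offset":[0,0,0.02],"rot":[0,0,0],"gripper":0.56},
    {"offset":[0,0,0.01],"rot":[0,0,0],"gripper":0.56},
    {"offset":[0,0,0],"rot":[0,0,0],"gripper":0.56},
    {"offset":[0,0,0],"rot":[0,0,0],"gripper":0.2},
    {"offset":[0,0,0],"rot":[0,0,0],"gripper":0.2},
    {"offset":[0,0,0],"rot":[0,0,0],"gripper":0.2},
    {"offset":[0,0,0],"rot":[0,0,0],"gripper":0.2},
  ],
)

```text
time: 4.18
position: [0.5533, 0.0436, 0.111]
tool_rot: [3.141, -0.023, 0.002]
ft_force: [0.2, 0.6, 1.5]
grip_width: 0.314
```

Run:
```python
from h import *
plan([0.554,0.0437,0.26],[.0094,1])
```

```text
t 4.17 pos [0.5533 0.0436 0.111 ] F [0.2 0.6 1.5] g 0.314 j [ 0.51  0.29 -0.73  1.81  0.22  1.12 -1.88]
turn [ 0.01 -0.06 -0.28] shift [ 7.00e-04 -1.00e-04 -1.49e-01]
[[1.0, -0.009, 0.0], [-0.009, -1.0, 0.0], [0.0, -0.0, -1.0]]
```

Emit:
carry_out(
  rows=[
    {"offset":[0,0,-0.03],"rot":[0,0,0],"gripper":0.2},
    {"offset":[0,0,-0.05],"rot":[0,0,0],"gripper":0.2},
    {"offset":[0,0,-0.05],"rot":[0,0,0],"gripper":0.2},
    {"offset":[-0.002,0.03,0],"rot":[0,0,0],"gripper":0.2},
    {"offset":[-0.004,0.055,0],"rot":[0,0,0],"gripper":0.2},
    {"offset":[-0.004,0.055,0],"rot":[0,0,0],"gripper":0.2},
    {"offset":[-0.004,0.055,0],"rot":[0,0,0],"gripper":0.2},
    {"offset":[-0.004,0.055,0],"rot":[0,0,0],"gripper":0.2},
    {"offset":[-0.002,0.04,0],"rot":[0,0,0],"gripper":0.2},
    {"offset":[0,0.02,0],"rot":[0,0,0],"gripper":0.2},
  ],
)

```text
time: 5.42
position: [0.5276, -0.2689, 0.2402]
tool_rot: [3.141, -0.028, -0.001]
ft_force: [-0.3, 0.4, -0.6]
grip_width: 0.311
```

Emit:
carry_out(
  rows=[
    {"offset":[0,0,0],"rot":[0,0,0],"gripper":0.2},
    {"offset":[0,0,0],"rot":[0,0,0],"gripper":0.2},
  ],
)

```text
time: 5.68
position: [0.5293, -0.2633, 0.2407]
tool_rot: [-3.14, 0.017, -0.001]
ft_force: [0.5, 0.4, -0.7]
grip_width: 0.316
```

Run:
```python
from h import *
plan([0.529,-0.267,0.072],[.0094,1])
c=grab("side","s3");a=c["img"][120:310,190:330]; cv2.imwrite("pics/s3z.png",cv2.resize(a,None,fx=3,fy=3)[:,:,::-1])
c=grab("wrist","w3")
```

```text
t 5.67 pos [ 0.5293 -0.2633  0.2407] F [ 0.5  0.4 -0.7] g 0.316 j [ 0.89  0.23 -0.55  1.57  0.12  1.37 -1.26]
turn [-0.07 -0.02 -0.09] shift [-0.0003  0.0037  0.1687]
[[1.0, -0.009, 0.0], [-0.009, -1.0, 0.0], [0.0, -0.0, -1.0]]
```

View pics/s3z.png

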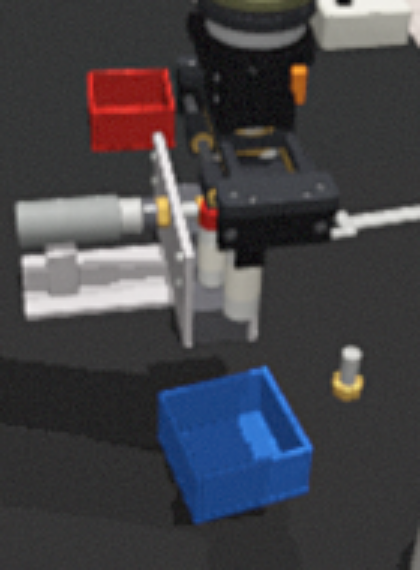

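View pics/w3.png

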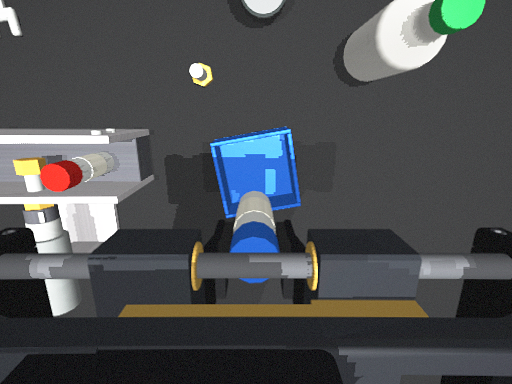

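Run:
```python
from h import *
c=pickle.load(open("w3.pkl","rb"))
Q=np.array([onz(c,p,.055) for p in((211,142),(290,128),(299,207))]);print(Q.round(4)); print("centre",((Q[0]+Q[2])/2).round(4), np.linalg.norm(Q[0]-Q[1]),np.linalg.norm(Q[2]-Q[1]))
```

```text
[[ 0.57   -0.2105  0.055 ]
 [ 0.5855 -0.306   0.055 ]
 [ 0.4853 -0.3202  0.055 ]]
centre [ 0.5276 -0.2654  0.055 ] 0.09673974104230675 0.10125201024930752
```

Emit:
carry_out(
  rows=[
    {"offset":[-0.001,0.002,0.04],"rot":[0,0,0],"gripper":0.2},
    {"offset":[0,0,0.05],"rot":[0,0,0],"gripper":0.2},
    {"offset":[0,0,0.04],"rot":[0,0,0],"gripper":0.2},
    {"offset":[0,0,0.02],"rot":[0,0,0],"gripper":0.2},
    {"offset":[0,0,0.01],"rot":[0,0,0],"gripper":0.2},
    {"offset":[0,0,0.005],"rot":[0,0,0],"gripper":0.2},
    {"offset":[0,0,0.002],"rot":[0,0,0],"gripper":0.2},
    {"offset":[0,0,0],"rot":[0,0,0],"gripper":0.2},
    {"offset":[0,0,0],"rot":[0,0,0],"gripper":0.2},
  ],
)

```text
time: 6.9
position: [0.5278, -0.2683, 0.0742]
tool_rot: [3.141, -0.023, 0.001]
ft_force: [-0.9, -1.4, 0.0]
grip_width: 0.314
```

Run:
```python
from h import *
plan([0.529,-0.267,0.071],[.0094,1])
```

```text
t 6.9 pos [ 0.5278 -0.2683  0.0742] F [-0.9 -1.4  0. ] g 0.314 j [ 0.86  0.37 -0.53  1.76  0.21  1.06 -1.32]
turn [ 0.04 -0.05 -0.29] shift [ 0.0011 -0.0013  0.0032]
[[1.0, -0.009, 0.0], [-0.009, -1.0, 0.0], [0.0, -0.0, -1.0]]
```

Still ~3 mm clear. Lower until contact shows.

Emit:
carry_out(
  rows=[
    {"offset":[0,0,0.0015],"rot":[0,0,0],"gripper":0.2},
    {"offset":[0,0,0.0015],"rot":[0,0,0],"gripper":0.2},
    {"offset":[0,0,0],"rot":[0,0,0],"gripper":0.2},
    {"offset":[0,0,0],"rot":[0,0,0],"gripper":0.2},
  ],
)

```text
time: 7.4
position: [0.5277, -0.2682, 0.071]
tool_rot: [3.141, -0.022, 0.001]
ft_force: [-1.3, -0.6, 3.9]
grip_width: 0.314
```

Emit:
carry_out(
  rows=[
    {"offset":[0,0,0],"rot":[0,0,0],"gripper":0.4},
    {"offset":[0,0,0],"rot":[0,0,0],"gripper":0.56},
    {"offset":[0,0,0],"rot":[0,0,0],"gripper":0.56},
    {"offset":[0,0,-0.03],"rot":[0,0,0],"gripper":0.56},
    {"offset":[0,0,-0.05],"rot":[0,0,0],"gripper":0.56},
    {"offset":[0,0,-0.05],"rot":[0,0,0],"gripper":0.56},
    {"offset":[0,0,0],"rot":[0,0,0],"gripper":0.56},
  ],
)

```text
time: 8.28
position: [0.5301, -0.2689, 0.2053]
tool_rot: [3.137, -0.022, 0.012]
ft_force: [0.7, -0.3, 0.2]
grip_width: 0.564
```

Run:
```python
from h import *
plan([0.546,-0.070,0.112],[.0094,1])
c=grab("wrist","w4")
```

```text
t 8.28 pos [ 0.5301 -0.2689  0.2053] F [ 0.7 -0.3  0.2] g 0.564 j [ 0.89  0.25 -0.55  1.62  0.14  1.3  -1.27]
turn [ 0.25 -0.43 -0.28] shift [ 0.014  -0.199   0.0933]
[[1.0, -0.009, 0.0], [-0.009, -1.0, 0.0], [0.0, -0.0, -1.0]]
```

View pics/w4.png

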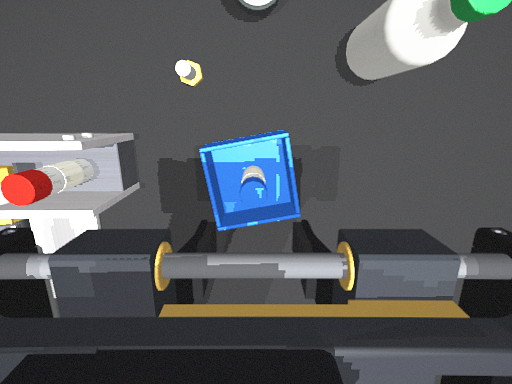

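Emit:
carry_out(
  rows=[
    {"offset":[0.003,-0.03,0],"rot":[0,0,0],"gripper":0.56},
    {"offset":[0.003,-0.05,0],"rot":[0,0,0],"gripper":0.56},
    {"offset":[0.004,-0.05,0],"rot":[0,0,0],"gripper":0.56},
    {"offset":[0.003,-0.05,0],"rot":[0,0,0],"gripper":0.56},
    {"offset":[0,-0.019,0.03],"rot":[0,0,0],"gripper":0.56},
    {"offset":[0,0,0.01],"rot":[0,0,0],"gripper":0.56},
    {"offset":[0,0,0],"rot":[0,0,0],"gripper":0.56},
    {"offset":[0,0,0],"rot":[0,0,0],"gripper":0.56},
  ],
)

```text
time: 9.32
position: [0.5436, -0.071, 0.1608]
tool_rot: [3.141, -0.027, 0.001]
ft_force: [-0.3, 0.2, 0.2]
grip_width: 0.561
```

Run:
```python
from h import *
plan([0.546,-0.070,0.112],[.0094,1])
c=grab("wrist","w5"); print(blobs(c["img"],"red",60)[0])
```

```text
t 9.32 pos [ 0.5436 -0.071   0.1608] F [-0.3  0.2  0.2] g 0.561 j [ 0.68  0.21 -0.67  1.78  0.14  1.2  -1.62]
turn [ 0.02 -0.02 -0.43] shift [ 0.0024 -0.0011  0.0488]
[[1.0, -0.009, 0.0], [-0.009, -1.0, 0.0], [0.0, -0.0, -1.0]]
[([236, 194, 39, 45, 1384], [254.9, 216.5])]
```

View pics/w5.png

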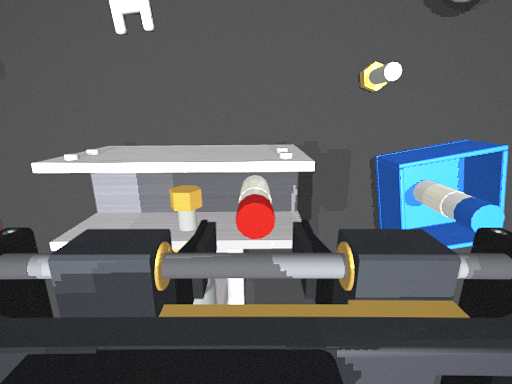

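Emit:
carry_out(
  rows=[
    {"offset":[0.002,-0.001,0.02],"rot":[0,0,-0.4],"gripper":0.56},
    {"offset":[0,0,0.02],"rot":[0,0,0],"gripper":0.56},
    {"offset":[0,0,0.009],"rot":[0,0,0],"gripper":0.56},
    {"offset":[0,0,0],"rot":[0,0,0],"gripper":0.56},
    {"offset":[0,0,0],"rot":[0,0,0],"gripper":0.2},
    {"offset":[0,0,0],"rot":[0,0,0],"gripper":0.2},
    {"offset":[0,0,0],"rot":[0,0,0],"gripper":0.2},
    {"offset":[0,0,0],"rot":[0,0,0],"gripper":0.2},
  ],
)

```text
time: 10.38
position: [0.5456, -0.0683, 0.112]
tool_rot: [3.141, -0.012, 0.001]
ft_force: [0.4, -0.0, 1.6]
grip_width: 0.316
```

Run:
```python
from h import *
plan([0.511,0.289,0.23],[.0094,1])
```

```text
t 10.38 pos [ 0.5456 -0.0683  0.112 ] F [ 0.4 -0.   1.6] g 0.316 j [ 0.66  0.26 -0.67  1.83  0.18  1.11 -1.64]
turn [ 0.02 -0.05  0.11] shift [-0.038 -0.357 -0.118]
[[1.0, -0.009, 0.0], [-0.009, -1.0, 0.0], [0.0, -0.0, -1.0]]
```

Emit:
carry_out(
  rows=[
    {"offset":[0,0,-0.03],"rot":[0,0,0],"gripper":0.2},
    {"offset":[0,0,-0.05],"rot":[0,0,0],"gripper":0.2},
    {"offset":[0,0,-0.05],"rot":[0,0,0],"gripper":0.2},
    {"offset":[-0.003,-0.03,0],"rot":[0,0,0],"gripper":0.2},
    {"offset":[-0.006,-0.055,0],"rot":[0,0,0],"gripper":0.2},
    {"offset":[-0.006,-0.055,0],"rot":[0,0,0],"gripper":0.2},
    {"offset":[-0.006,-0.055,0],"rot":[0,0,0],"gripper":0.2},
    {"offset":[-0.006,-0.055,0],"rot":[0,0,0],"gripper":0.2},
    {"offset":[-0.006,-0.055,0],"rot":[0,0,0],"gripper":0.2},
    {"offset":[-0.004,-0.04,0],"rot":[0,0,0],"gripper":0.2},
  ],
)

```text
time: 11.62
position: [0.5099, 0.2797, 0.2417]
tool_rot: [-3.141, 0.008, -0.0]
ft_force: [-0.4, 0.5, -0.1]
grip_width: 0.314
```

Emit:
carry_out(
  rows=[
    {"offset":[0,-0.012,0],"rot":[0,0,0],"gripper":0.2},
    {"offset":[0,0,0],"rot":[0,0,0],"gripper":0.2},
    {"offset":[0,0,0],"rot":[0,0,0],"gripper":0.2},
  ],
)

```text
time: 12.0
position: [0.5118, 0.2868, 0.2413]
tool_rot: [3.14, -0.016, 0.0]
ft_force: [0.5, -0.2, 0.1]
grip_width: 0.315
```

Run:
```python
from h import *
plan([0.511,0.289,0.072],[.0094,1])
c=grab("wrist","w6"); print(blobs(c["img"],"red",60)[0])
```

```text
t 12.0 pos [0.5118 0.2868 0.2413] F [ 0.5 -0.2  0.1] g 0.315 j [ 0.19  0.29 -0.9   1.57  0.23  1.39 -2.31]
turn [ 0.09 -0.   -0.05] shift [-0.0009 -0.0022  0.1693]
[[1.0, -0.009, 0.0], [-0.009, -1.0, 0.0], [0.0, -0.0, -1.0]]
[([214, 130, 83, 84, 5810], [252.9, 167.7]), ([228, 221, 51, 32, 1271], [253.9, 238.9]), ([240, 278, 27, 5, 98], [253.4, 279.5])]
```

View pics/w6.png

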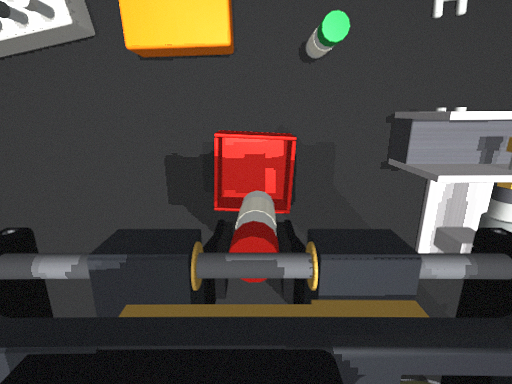

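Emit:
carry_out(
  rows=[
    {"offset":[0,-0.002,0.04],"rot":[0,0,0],"gripper":0.2},
    {"offset":[0,0,0.05],"rot":[0,0,0],"gripper":0.2},
    {"offset":[0,0,0.04],"rot":[0,0,0],"gripper":0.2},
    {"offset":[0,0,0.02],"rot":[0,0,0],"gripper":0.2},
    {"offset":[0,0,0.01],"rot":[0,0,0],"gripper":0.2},
    {"offset":[0,0,0.005],"rot":[0,0,0],"gripper":0.2},
    {"offset":[0,0,0.002],"rot":[0,0,0],"gripper":0.2},
    {"offset":[0,0,0.001],"rot":[0,0,0],"gripper":0.2},
    {"offset":[0,0,0],"rot":[0,0,0],"gripper":0.2},
  ],
)

```text
time: 13.18
position: [0.5113, 0.2912, 0.074]
tool_rot: [-3.141, 0.011, -0.001]
ft_force: [-0.4, 0.2, -0.8]
grip_width: 0.32
```

Emit:
carry_out(
  rows=[
    {"offset":[0,0,0.0015],"rot":[0,0,0],"gripper":0.2},
    {"offset":[0,0,0.001],"rot":[0,0,0],"gripper":0.2},
    {"offset":[0,0,0],"rot":[0,0,0],"gripper":0.2},
    {"offset":[0,0,0],"rot":[0,0,0],"gripper":0.2},
  ],
)

```text
time: 13.68
position: [0.5116, 0.2911, 0.0719]
tool_rot: [-3.142, 0.012, -0.002]
ft_force: [-0.3, -1.8, 5.2]
grip_width: 0.313
```

Contact (5 N). Release and rise.

Emit:
carry_out(
  rows=[
    {"offset":[0,0,0],"rot":[0,0,0],"gripper":0.4},
    {"offset":[0,0,0],"rot":[0,0,0],"gripper":0.56},
    {"offset":[0,0,0],"rot":[0,0,0],"gripper":0.56},
    {"offset":[0,0,-0.03],"rot":[0,0,0],"gripper":0.56},
    {"offset":[0,0,-0.05],"rot":[0,0,0],"gripper":0.56},
    {"offset":[0,0,-0.05],"rot":[0,0,0],"gripper":0.56},
    {"offset":[0,0,0],"rot":[0,0,0],"gripper":0.56},
  ],
)

```text
time: 14.55
position: [0.5129, 0.2929, 0.2053]
tool_rot: [-3.138, 0.011, -0.011]
ft_force: [-0.9, 0.7, -0.3]
grip_width: 0.557
```

Run:
```python
from h import *
plan([0.549,-0.0105,0.2],[.0094,1])
c=grab("wrist","w7")
```

```text
t 14.55 pos [0.5129 0.2929 0.2053] F [-0.9  0.7 -0.3] g 0.557 j [ 0.18  0.32 -0.9   1.62  0.26  1.32 -2.34]
turn [-0.19 -0.4   0.12] shift [0.039  0.303  0.0053]
[[1.0, -0.009, 0.0], [-0.009, -1.0, 0.0], [0.0, -0.0, -1.0]]
```

View pics/w7.png

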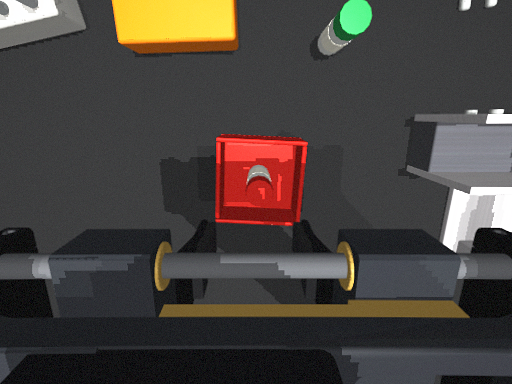

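Emit:
carry_out(
  rows=[
    {"offset":[0.004,0.03,0],"rot":[0,0,0],"gripper":0.7},
    {"offset":[0.007,0.055,0],"rot":[0,0,0],"gripper":0.7},
    {"offset":[0.007,0.055,0],"rot":[0,0,0],"gripper":0.7},
    {"offset":[0.007,0.055,0],"rot":[0,0,0],"gripper":0.7},
    {"offset":[0.007,0.055,0],"rot":[0,0,0],"gripper":0.7},
    {"offset":[0.006,0.04,0],"rot":[0,0,0],"gripper":0.7},
    {"offset":[0,0.013,0.03],"rot":[0,0,0],"gripper":0.7},
    {"offset":[0,0,0.005],"rot":[0,0,0],"gripper":0.7},
    {"offset":[0,0,0],"rot":[0,0,0],"gripper":0.7},
    {"offset":[0,0,0],"rot":[0,0,0],"gripper":0.7},
  ],
)

```text
time: 15.85
position: [0.5471, -0.0107, 0.1668]
tool_rot: [-3.141, 0.008, -0.002]
ft_force: [0.5, -0.6, 0.6]
grip_width: 0.698
```

Run:
```python
from h import *
plan([0.549,-0.0105,0.074],[.0094,1])
c=grab("wrist","w8");a=c["img"][120:270,130:390]; cv2.imwrite("pics/w8z.png",cv2.resize(a,None,fx=3,fy=3,interpolation=cv2.INTER_NEAREST)[:,:,::-1])
print(blobs(c["img"],"brass",40)[0])
```

```text
t 15.85 pos [ 0.5471 -0.0107  0.1668] F [ 0.5 -0.6  0.6] g 0.698 j [ 0.66  0.22 -0.77  1.77  0.16  1.22 -1.73]
turn [-0.01 -0.06  0.25] shift [ 0.0019 -0.0003  0.0928]
[[1.0, -0.009, 0.0], [-0.009, -1.0, 0.0], [0.0, -0.0, -1.0]]
[([415, 68, 18, 28, 207], [421.2, 83.8]), ([242, 186, 28, 26, 596], [254.2, 198.5]), ([133, 242, 21, 49, 499], [141.2, 266.1]), ([355, 242, 21, 49, 500], [367.0, 266.3]), ([242, 249, 21, 4, 75], [252.3, 250.5]), ([182, 300, 311, 18, 4199], [344.6, 309.7])]
```

View pics/w8z.png

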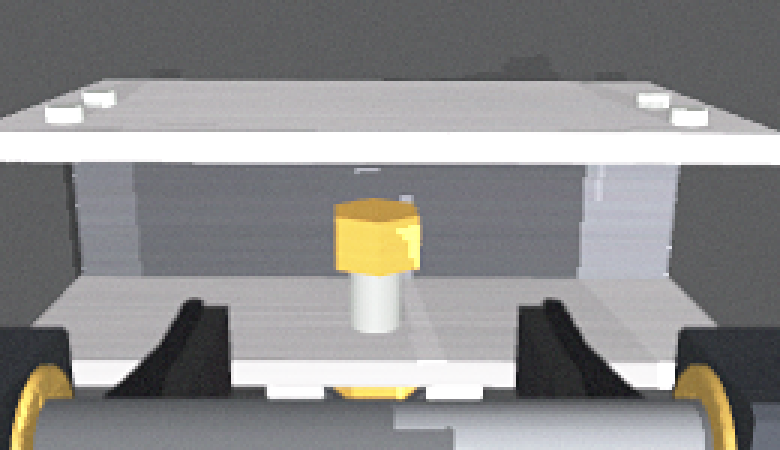

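Run:
```python
from h import *
a=pickle.load(open("w1.pkl","rb"));b=pickle.load(open("w8.pkl","rb"))
print(tri([(a,(253.5,118.5)),(b,(254.8,193.2))]))       # rear top edge of head
print("front edge at .098:",onz(b,(254.8,210.5),.098),"rear",onz(b,(254.8,193.2),.098))
print("left/right", onz(b,(241.2,205),.092),onz(b,(269.7,205),.092))
```

```text
(array([ 0.55685155, -0.01033211,  0.09701424]), [np.float64(0.00034179424049639984), np.float64(0.0003417942404963945)])
front edge at .098: [ 0.54173757 -0.01059999  0.098     ] rear [ 0.55714938 -0.0106731   0.098     ]
left/right [0.54470576 0.00123643 0.092     ] [ 0.54457357 -0.02362251  0.092     ]
```

Emit:
carry_out(
  rows=[
    {"offset":[0.002,0,0.02],"rot":[0,0,0.25],"gripper":0.7},
    {"offset":[0,0,0.03],"rot":[0,0,0],"gripper":0.7},
    {"offset":[0,0,0.025],"rot":[0,0,0],"gripper":0.7},
    {"offset":[0,0,0.013],"rot":[0,0,0],"gripper":0.7},
    {"offset":[0,0,0.005],"rot":[0,0,0],"gripper":0.7},
    {"offset":[0,0,0],"rot":[0,0,0],"gripper":0.7},
    {"offset":[0,0,0],"rot":[0,0,0],"gripper":0.7},
  ],
)

```text
time: 16.77
position: [0.5495, -0.0123, 0.0739]
tool_rot: [3.141, -0.018, 0.002]
ft_force: [1.0, 0.3, 0.7]
grip_width: 0.7
```

Run:
```python
from h import *
plan([0.549,-0.0107,0.074],[.0094,1])
```

```text
t 16.77 pos [ 0.5495 -0.0123  0.0739] F [1.  0.3 0.7] g 0.7 j [ 0.61  0.33 -0.73  1.86  0.25  1.05 -1.8 ]
turn [ 0.02 -0.09 -0.14] shift [-0.0005 -0.0016 -0.0001]
[[1.0, -0.009, 0.0], [-0.009, -1.0, 0.0], [0.0, -0.0, -1.0]]
```

Well placed, no contact. Small centring, then close.

Emit:
carry_out(
  rows=[
    {"offset":[0,-0.0015,0],"rot":[0,0,0],"gripper":0.5},
    {"offset":[0,0,0],"rot":[0,0,0],"gripper":0.1},
    {"offset":[0,0,0],"rot":[0,0,0],"gripper":0.1},
    {"offset":[0,0,0],"rot":[0,0,0],"gripper":0.1},
    {"offset":[0,0,0],"rot":[0,0,0],"gripper":0.1},
    {"offset":[0,0,0],"rot":[0,0,0],"gripper":0.1},
    {"offset":[0,0,0],"rot":[0,0,0],"gripper":0.1},
    {"offset":[0,0,0],"rot":[0,0,0],"gripper":0.1},
  ],
  grip_force=30,
)

```text
time: 17.77
position: [0.5488, -0.0114, 0.073]
tool_rot: [3.141, -0.019, -0.0]
ft_force: [0.1, -2.8, -0.1]
grip_width: 0.284
```

Emit:
carry_out(
  rows=[
    {"offset":[0,0,0],"rot":[0,0,0],"gripper":0.1},
    {"offset":[0,0,0],"rot":[0,0,0],"gripper":0.1},
    {"offset":[0,0,0],"rot":[0,0,0],"gripper":0.1},
    {"offset":[0,0,0],"rot":[0,0,0],"gripper":0.1},
    {"offset":[0,0,0],"rot":[0,0,0],"gripper":0.1},
    {"offset":[0,0,0],"rot":[0,0,0],"gripper":0.1},
    {"offset":[0,0,0],"rot":[0,0,0],"gripper":0.1},
    {"offset":[0,0,0],"rot":[0,0,0],"gripper":0.1},
  ],
)

```text
time: 18.77
position: [0.5487, -0.0114, 0.073]
tool_rot: [3.141, -0.019, -0.0]
ft_force: [-1.4, -5.4, 0.7]
grip_width: 0.286
```

Emit:
carry_out(
  rows=[
    {"offset":[0,0,0],"rot":[0,0,0],"gripper":0.1},
    {"offset":[0,0,0],"rot":[0,0,0],"gripper":0.1},
    {"offset":[0,0,0],"rot":[0,0,0],"gripper":0.1},
    {"offset":[0,0,0],"rot":[0,0,0],"gripper":0.1},
    {"offset":[0,0,0],"rot":[0,0,0],"gripper":0.1},
    {"offset":[0,0,0],"rot":[0,0,0],"gripper":0.1},
    {"offset":[0,0,0],"rot":[0,0,0],"gripper":0.1},
    {"offset":[0,0,0],"rot":[0,0,0],"gripper":0.1},
  ],
)

```text
time: 19.77
position: [0.5487, -0.0114, 0.073]
tool_rot: [3.141, -0.019, -0.0]
ft_force: [-0.6, -5.4, 1.6]
grip_width: 0.283
```

Emit:
carry_out(
  rows=[
    {"offset":[0,0.001,0],"rot":[0,0,0],"gripper":0.1},
    {"offset":[0,0,0],"rot":[0,0,0],"gripper":0.1},
    {"offset":[0,0,0],"rot":[0,0,0],"gripper":0.1},
    {"offset":[0,0,0],"rot":[0,0,0],"gripper":0.1},
    {"offset":[0,0,0],"rot":[0,0,0],"gripper":0.1},
    {"offset":[0,0,0],"rot":[0,0,0],"gripper":0.1},
    {"offset":[0,0,0],"rot":[0,0,0],"gripper":0.1},
    {"offset":[0,0,0],"rot":[0,0,0],"gripper":0.1},
  ],
  grip_force=40,
)

```text
time: 20.78
position: [0.5487, -0.0114, 0.073]
tool_rot: [-3.141, 0.018, -0.0]
ft_force: [-1.1, -2.0, 1.6]
grip_width: 0.283
```

Run:
```python
from h import *
print([round(st()[0]["grip_width"],4) for _ in range(3)])
plan([0.549,-0.0107,0.074],[.0094,1])
c=grab("side","s9");a=c["img"][100:310,180:340]; cv2.imwrite("pics/s9z.png",cv2.resize(a,None,fx=3,fy=2.8)[:,:,::-1])
c=grab("wrist","w9"); grab("top","t9")
print([round(st()[0]["grip_width"],4) for _ in range(3)])
```

```text
[0.2826, 0.2826, 0.2826]
t 20.77 pos [ 0.5487 -0.0114  0.073 ] F [-1.1 -2.   1.6] g 0.283 j [ 0.61  0.33 -0.73  1.86  0.25  1.05 -1.81]
turn [-0.02 -0.   -0.12] shift [ 0.0003 -0.0007 -0.001 ]
[[1.0, -0.009, 0.0], [-0.009, -1.0, 0.0], [0.0, -0.0, -1.0]]
[0.2831, 0.2831, 0.2831]
```

View pics/s9z.png

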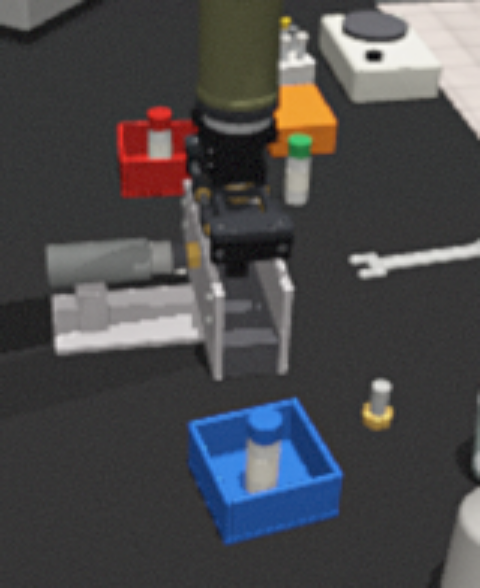

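View pics/w9.png

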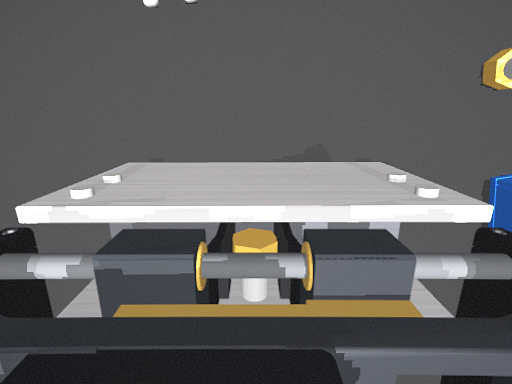

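View pics/t9.png

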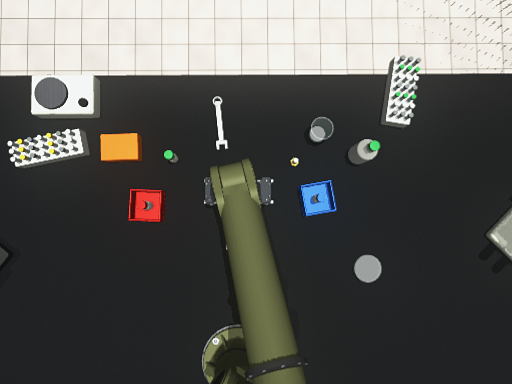

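Run:
```python
from h import *
c=pickle.load(open("w9.pkl","rb"));a=c["img"][215:265,205:305]; cv2.imwrite("pics/w9z.png",cv2.resize(a,None,fx=8,fy=8,interpolation=cv2.INTER_NEAREST)[:,:,::-1])
```

```text
(no output)
```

View pics/w9z.png

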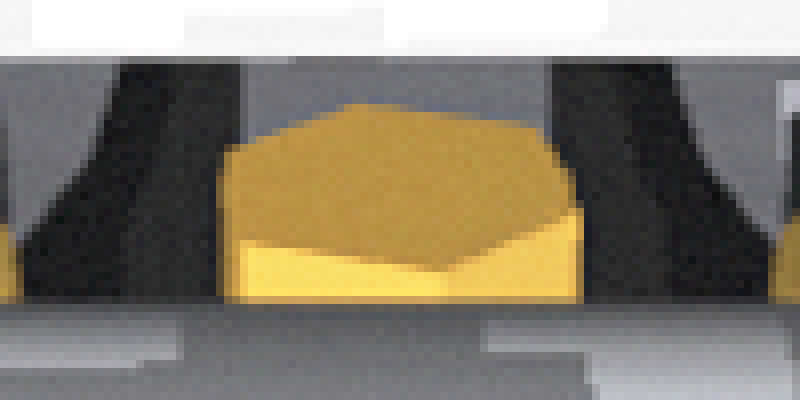

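Emit:
carry_out(
  rows=[
    {"offset":[0,0,0],"rot":[0,0,0],"gripper":0.1},
    {"offset":[0,0,0],"rot":[0,0,0],"gripper":0.1},
    {"offset":[0,0,0],"rot":[0,0,0],"gripper":0.1},
    {"offset":[0,0,0],"rot":[0,0,0],"gripper":0.1},
    {"offset":[0,0,0],"rot":[0,0,0],"gripper":0.1},
    {"offset":[0,0,0],"rot":[0,0,0],"gripper":0.1},
    {"offset":[0,0,0],"rot":[0,0,0],"gripper":0.1},
    {"offset":[0,0,0],"rot":[0,0,0],"gripper":0.1},
  ],
)

```text
time: 21.92
position: [0.5487, -0.0114, 0.073]
tool_rot: [-3.141, 0.018, 0.0]
ft_force: [-0.3, 2.0, 1.9]
grip_width: 0.28
```

Run:
```python
from h import *
p=pickle.load(open("w9.pkl","rb"))["img"].astype(int)
c=grab("wrist","w10");a=c["img"][215:265,205:305]; cv2.imwrite("pics/w10z.png",cv2.resize(a,None,fx=8,fy=8,interpolation=cv2.INTER_NEAREST)[:,:,::-1])
d=np.abs(c["img"].astype(int)-p).max(2); print("head region diff mean/max",d[225:255,230:280].mean(),d[225:255,230:280].max(),"background",d[20:120,100:400].mean(),d[20:120,100:400].max())
plan([0.549,-0.0107,0.074],[.0094,1])
```

```text
head region diff mean/max 3.8386666666666667 42 background 3.6366666666666667 14
t 21.98 pos [ 0.5487 -0.0115  0.073 ] F [-0.3  1.9  1.8] g 0.277 j [ 0.61  0.33 -0.73  1.86  0.25  1.05 -1.81]
turn [-0.02  0.   -0.12] shift [ 0.0003 -0.0008 -0.001 ]
[[1.0, -0.009, 0.0], [-0.009, -1.0, 0.0], [0.0, -0.0, -1.0]]
```

View pics/w10z.png

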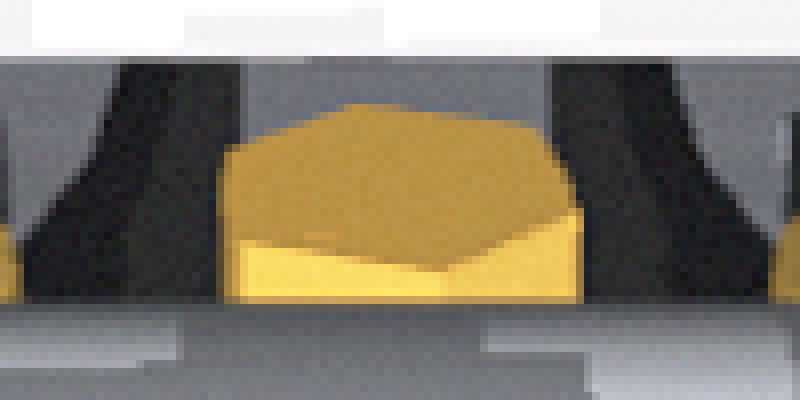

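Run:
```python
from h import *
for f in("w9","w10"):
    c=pickle.load(open(f+".pkl","rb"))
    n=np.array([1,-.0094,0]);o0=np.array([.557,-.0107,.085])
    P=[]
    for x,y in((355,103),(540,127),(580,205),(440,270),(235,240),(220,150)):
        o,v=ray(c,(205+x/8-.5,215+y/8-.5)); X=o+v*((o0-o)@n)/(v@n); P.append(X[1:]*1000)
    P=np.array(P);m=P.mean(0);print(f,P.round(1).tolist(),m.round(1))
    D=P-m; print("r",np.linalg.norm(D,axis=1).round(1),"ang mod60 from corner-up",[round(a%60,1) for a in np.degrees(np.arctan2(D[:,0],D[:,1]))])
```

```text
w9 [[-7.7, 71.5], [-21.4, 75.9], [-23.3, 88.8], [-13.6, 98.1], [-0.1, 93.9], [1.9, 79.8]] [-10.7  84.7]
r [13.5 13.8 13.3 13.7 14.  13.5] ang mod60 from corner-up [np.float64(47.0), np.float64(50.8), np.float64(48.1), np.float64(47.8), np.float64(48.9), np.float64(50.9)]
w10 [[-7.7, 71.5], [-21.4, 75.9], [-23.4, 88.8], [-13.7, 98.1], [-0.2, 93.9], [1.9, 79.8]] [-10.7  84.7]
r [13.5 13.8 13.3 13.7 14.  13.5] ang mod60 from corner-up [np.float64(47.0), np.float64(50.8), np.float64(48.1), np.float64(47.8), np.float64(48.9), np.float64(50.9)]
```

Emit:
carry_out(
  rows=[
    {"offset":[0,0,0],"rot":[0,0,0],"gripper":0.45},
    {"offset":[0,0,0],"rot":[0,0,0],"gripper":0.45},
    {"offset":[0,0,0],"rot":[0,0,0],"gripper":0.45},
    {"offset":[0,0,0],"rot":[0,0,0],"gripper":0.45},
  ],
)

```text
time: 22.48
position: [0.5487, -0.0121, 0.073]
tool_rot: [3.141, -0.019, -0.0]
ft_force: [0.0, 0.0, -0.3]
grip_width: 0.444
```

```bash
cat >> h.py <<'E'
def headroll(c,verbose=True):
    """rear hex face (darker brass): contour -> plane x=.557 -> angle"""
    hsv=cv2.cvtColor(c["img"],cv2.COLOR_RGB2HSV); roi=hsv[215:253,200:310]
    m=((roi[:,:,0]>12)&(roi[:,:,0]<32)&(roi[:,:,1]>110)&(roi[:,:,2]>140)&(roi[:,:,2]<215)).astype(np.uint8)
    n,l,s,ce=cv2.connectedComponentsWithStats(m); i=1+np.argmax(s[1:,4]); m=(l==i).astype(np.uint8)
    cs=max(cv2.findContours(m,0,1)[0],key=cv2.contourArea)[:,0]+[200,215]
    nn=np.array([1,-.0094,0]);o0=np.array([.557,-.0107,.085]);P=[]
    for q in cs:
        o,v=ray(c,q); X=o+v*((o0-o)@nn)/(v@nn); P.append(X[1:]*1000)
    P=np.array(P); D=P-[-10.7,84.7]; 
    r=np.linalg.norm(D,axis=1);a=np.arctan2(D[:,0],D[:,1])
    th=np.degrees(np.angle(np.sum((r-r.mean())*np.exp(6j*a)))/6)   # corner phase (0 => corner up => flats upright)
    print("n",len(r),"r",r.min().round(1),r.max().round(1),"roll phase deg",th.round(1)); return th
E
python3 - <<'E'
from h import *
for f in("w9","w10"): headroll(pickle.load(open(f+".pkl","rb")))
print(st()[0]["time"]); c=grab("wrist","w11"); headroll(c)
plan([0.549,-0.0107,0.074],[.0094,1])
a=c["img"][215:265,205:305]; cv2.imwrite("pics/w11z.png",cv2.resize(a,None,fx=8,fy=8,interpolation=cv2.INTER_NEAREST)[:,:,::-1])
E
```

```text
n 119 r 10.2 20.6 roll phase deg 29.6
n 119 r 10.3 20.6 roll phase deg 29.5
22.475
n 123 r 10.3 21.0 roll phase deg 28.8
t 22.52 pos [ 0.5487 -0.012   0.073 ] F [-0.  -0.2  0.3] g 0.447 j [ 0.61  0.33 -0.73  1.86  0.25  1.05 -1.81]
turn [ 0.02  0.   -0.15] shift [ 0.0002 -0.0013 -0.001 ]
[[1.0, -0.009, 0.0], [-0.009, -1.0, 0.0], [0.0, -0.0, -1.0]]
```

View pics/w11z.png

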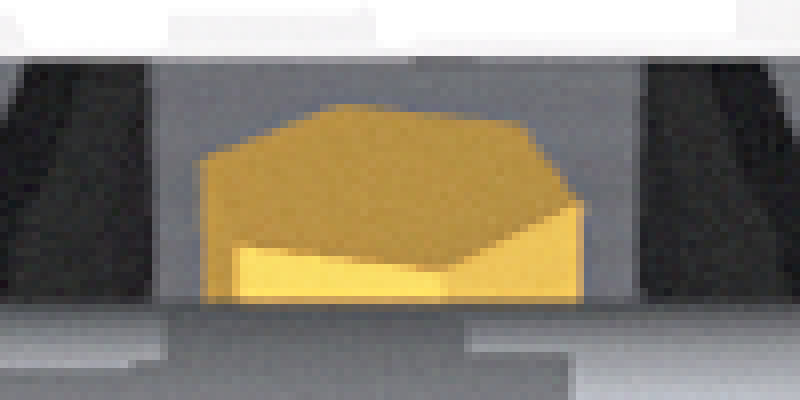

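```bash
cat >> h.py <<'E'
def vroll(c,V):
    n=np.array([1,-.0094,0]);o0=np.array([.557,-.0107,.085]);P=[]
    for x,y in V:
        o,v=ray(c,(205+x/8-.5,215+y/8-.5)); X=o+v*((o0-o)@n)/(v@n); P.append(X[1:]*1000)
    D=np.array(P)-[-10.7,84.7]; a=np.degrees(np.arctan2(D[:,0],D[:,1]))
    print("r",np.linalg.norm(D,axis=1).round(1),"ph",(np.mod(a+30,60)-30).round(1), "mean",np.degrees(np.angle(np.exp(6j*np.radians(a)).sum())/6).round(1))
E
python3 - <<'E'
from h import *
vroll(pickle.load(open("w10.pkl","rb")),((355,103),(540,127),(580,205),(440,270),(235,240),(220,150)))
vroll(pickle.load(open("w11.pkl","rb")),((345,103),(522,123),(583,203),(443,270),(237,246),(203,158)))
b=pickle.load(open("w8.pkl","rb")); w=b["img"]
for f in("w8","w11"):
  c=pickle.load(open(f+".pkl","rb"))
  print(f,np.round(c["t"],4))
E
```

```text
r [13.6 13.9 13.3 13.7 14.  13.5] ph [-12.8  -9.2 -12.  -12.4 -11.1  -8.9] mean -11.1
r [13.6 13.9 14.1 13.9 13.9 13.5] ph [-13.1 -13.2 -14.4 -15.9 -15.8 -14.6] mean -14.5
w8 [-0.0068  0.5093  0.4808]
w11 [-0.0045  0.5367  0.3917]
```

Emit:
carry_out(
  rows=[
    {"offset":[0,-0.0013,-0.001],"rot":[0,0,-0.15],"gripper":0.4},
    {"offset":[0,0,0],"rot":[0,0,0],"gripper":0.4},
    {"offset":[0,0,0],"rot":[0,0,0],"gripper":0.4},
    {"offset":[0,0,0],"rot":[0,0,0],"gripper":0.4},
    {"offset":[0,0,0],"rot":[0,0,0],"gripper":0.4},
    {"offset":[0,0,0],"rot":[0,0,0],"gripper":0.4},
    {"offset":[0,0,0],"rot":[0,0,0],"gripper":0.4},
    {"offset":[0,0,0],"rot":[0,0,0],"gripper":0.4},
    {"offset":[0,0,0],"rot":[0,0,0],"gripper":0.4},
    {"offset":[0,0,0],"rot":[0,0,0],"gripper":0.4},
  ],
)

```text
time: 23.78
position: [0.5487, -0.0105, 0.074]
tool_rot: [3.141, -0.014, -0.0]
ft_force: [-0.4, 0.8, 0.4]
grip_width: 0.398
```

Emit:
carry_out(
  rows=[
    {"offset":[0,0,0],"rot":[0,0,0],"gripper":0.4},
    {"offset":[0,0,0],"rot":[0,0,0],"gripper":0.4},
    {"offset":[0,0,0],"rot":[0,0,0],"gripper":0.4},
    {"offset":[0,0,0],"rot":[0,0,0],"gripper":0.4},
    {"offset":[0,0,0],"rot":[0,0,0],"gripper":0.4},
    {"offset":[0,0,0],"rot":[0,0,0],"gripper":0.4},
    {"offset":[0,0,0],"rot":[0,0,0],"gripper":0.4},
    {"offset":[0,0,0],"rot":[0,0,0],"gripper":0.4},
    {"offset":[0,0,0],"rot":[0,0,0],"gripper":0.4},
    {"offset":[0,0,0],"rot":[0,0,0],"gripper":0.4},
  ],
)

```text
time: 25.02
position: [0.5488, -0.0105, 0.074]
tool_rot: [3.141, -0.014, -0.0]
ft_force: [0.1, 0.6, 0.1]
grip_width: 0.402
```

Emit:
carry_out(
  rows=[
    {"offset":[0,0,0],"rot":[0,0,0],"gripper":0.4},
    {"offset":[0,0,0],"rot":[0,0,0],"gripper":0.4},
    {"offset":[0,0,0],"rot":[0,0,0],"gripper":0.4},
    {"offset":[0,0,0],"rot":[0,0,0],"gripper":0.4},
    {"offset":[0,0,0],"rot":[0,0,0],"gripper":0.4},
    {"offset":[0,0,0],"rot":[0,0,0],"gripper":0.4},
    {"offset":[0,0,0],"rot":[0,0,0],"gripper":0.4},
    {"offset":[0,0,0],"rot":[0,0,0],"gripper":0.4},
    {"offset":[0,0,0],"rot":[0,0,0],"gripper":0.4},
    {"offset":[0,0,0],"rot":[0,0,0],"gripper":0.4},
  ],
)

```text
time: 26.28
position: [0.5488, -0.0105, 0.074]
tool_rot: [3.141, -0.014, -0.0]
ft_force: [-0.8, 0.8, -0.4]
grip_width: 0.4
```

Emit:
carry_out(
  rows=[
    {"offset":[0,0,0],"rot":[0,0,0],"gripper":0.4},
    {"offset":[0,0,0],"rot":[0,0,0],"gripper":0.4},
    {"offset":[0,0,0],"rot":[0,0,0],"gripper":0.4},
    {"offset":[0,0,0],"rot":[0,0,0],"gripper":0.4},
    {"offset":[0,0,0],"rot":[0,0,0],"gripper":0.4},
    {"offset":[0,0,0],"rot":[0,0,0],"gripper":0.4},
    {"offset":[0,0,0],"rot":[0,0,0],"gripper":0.4},
    {"offset":[0,0,0],"rot":[0,0,0],"gripper":0.4},
  ],
)

```text
time: 27.28
position: [0.5488, -0.0105, 0.074]
tool_rot: [3.141, -0.014, 0.0]
ft_force: [0.4, 0.3, -0.4]
grip_width: 0.403
```

Run:
```python
from h import *
print(st()[0]["time"]); c=grab("wrist","w12")
plan([0.549,-0.0107,0.074],[.0094,1])
a=c["img"][215:265,205:305]; cv2.imwrite("pics/w12z.png",cv2.resize(a,None,fx=8,fy=8,interpolation=cv2.INTER_NEAREST)[:,:,::-1])
```

```text
27.275
t 27.32 pos [ 0.5488 -0.0105  0.074 ] F [ 0.9 -0.2  0.1] g 0.398 j [ 0.61  0.33 -0.74  1.86  0.25  1.05 -1.8 ]
turn [ 0.01 -0.    0.02] shift [0.0002 0.0002 0.    ]
[[1.0, -0.009, 0.0], [-0.009, -1.0, 0.0], [0.0, -0.0, -1.0]]
```

View pics/w12z.png

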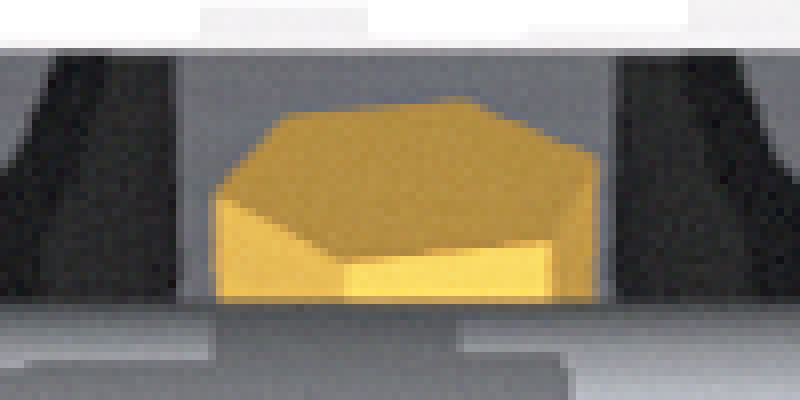

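Run:
```python
from h import *
vroll(pickle.load(open("w12.pkl","rb")),((467,99),(285,120),(213,194),(340,262),(552,240),(598,157)))
```

```text
r [13.8 12.9 13.9 14.  13.9 13.9] ph [19.3 14.9 16.1 18.6 17.2 19. ] mean 17.5
```

Emit:
carry_out(
  rows=[
    {"offset":[0,0,0],"rot":[0,0,0],"gripper":0.4},
    {"offset":[0,0,0],"rot":[0,0,0],"gripper":0.4},
    {"offset":[0,0,0],"rot":[0,0,0],"gripper":0.4},
    {"offset":[0,0,0],"rot":[0,0,0],"gripper":0.4},
    {"offset":[0,0,0],"rot":[0,0,0],"gripper":0.4},
    {"offset":[0,0,0],"rot":[0,0,0],"gripper":0.4},
    {"offset":[0,0,0],"rot":[0,0,0],"gripper":0.4},
    {"offset":[0,0,0],"rot":[0,0,0],"gripper":0.4},
    {"offset":[0,0,0],"rot":[0,0,0],"gripper":0.4},
    {"offset":[0,0,0],"rot":[0,0,0],"gripper":0.4},
  ],
  grip_force=40,
)

```text
time: 28.58
position: [0.5487, -0.0105, 0.074]
tool_rot: [3.141, -0.014, -0.0]
ft_force: [-0.1, 0.2, -0.5]
grip_width: 0.402
```

Emit:
carry_out(
  rows=[
    {"offset":[0,0,0],"rot":[0,0,0],"gripper":0.4},
    {"offset":[0,0,0],"rot":[0,0,0],"gripper":0.4},
    {"offset":[0,0,0],"rot":[0,0,0],"gripper":0.34},
    {"offset":[0,0,0],"rot":[0,0,0],"gripper":0.34},
    {"offset":[0,0,0],"rot":[0,0,0],"gripper":0.34},
    {"offset":[0,0,0],"rot":[0,0,0],"gripper":0.34},
    {"offset":[0,0,0],"rot":[0,0,0],"gripper":0.34},
    {"offset":[0,0,0],"rot":[0,0,0],"gripper":0.34},
    {"offset":[0,0,0],"rot":[0,0,0],"gripper":0.34},
    {"offset":[0,0,0],"rot":[0,0,0],"gripper":0.34},
  ],
)

```text
time: 29.82
position: [0.5487, -0.0105, 0.074]
tool_rot: [3.141, -0.014, -0.0]
ft_force: [0.3, 0.2, -0.9]
grip_width: 0.342
```

Emit:
carry_out(
  rows=[
    {"offset":[0,0,0],"rot":[0,0,0],"gripper":0.34},
    {"offset":[0,0,0],"rot":[0,0,0],"gripper":0.34},
    {"offset":[0,0,0],"rot":[0,0,0],"gripper":0.1},
    {"offset":[0,0,0],"rot":[0,0,0],"gripper":0.1},
    {"offset":[0,0,0],"rot":[0,0,0],"gripper":0.1},
    {"offset":[0,0,0],"rot":[0,0,0],"gripper":0.1},
    {"offset":[0,0,0],"rot":[0,0,0],"gripper":0.1},
    {"offset":[0,0,0],"rot":[0,0,0],"gripper":0.1},
    {"offset":[0,0,0],"rot":[0,0,0],"gripper":0.1},
    {"offset":[0,0,0],"rot":[0,0,0],"gripper":0.1},
  ],
)

```text
time: 31.08
position: [0.5487, -0.0115, 0.074]
tool_rot: [3.14, -0.015, -0.0]
ft_force: [0.9, -5.4, -0.1]
grip_width: 0.27
```

Emit:
carry_out(
  rows=[
    {"offset":[0,0,0],"rot":[0,0,0],"gripper":0.1},
    {"offset":[0,0,0],"rot":[0,0,0],"gripper":0.1},
    {"offset":[0,0,0],"rot":[0,0,0],"gripper":0.1},
    {"offset":[0,0,0],"rot":[0,0,0],"gripper":0.1},
    {"offset":[0,0,0],"rot":[0,0,0],"gripper":0.1},
    {"offset":[0,0,0],"rot":[0,0,0],"gripper":0.1},
    {"offset":[0,0,0],"rot":[0,0,0],"gripper":0.1},
    {"offset":[0,0,0],"rot":[0,0,0],"gripper":0.1},
  ],
)

```text
time: 32.08
position: [0.5487, -0.0115, 0.074]
tool_rot: [3.14, -0.015, -0.0]
ft_force: [-0.1, -5.4, -0.9]
grip_width: 0.276
```

Run:
```python
from h import *
plan([0.549,-0.0107,0.074],[.0094,1]); c=grab("wrist","w13")
a=c["img"][215:265,205:305]; cv2.imwrite("pics/w13z.png",cv2.resize(a,None,fx=8,fy=8,interpolation=cv2.INTER_NEAREST)[:,:,::-1])
```

```text
t 32.08 pos [ 0.5487 -0.0115  0.074 ] F [-0.1 -5.4 -0.9] g 0.276 j [ 0.61  0.33 -0.74  1.86  0.25  1.05 -1.8 ]
turn [ 0.07  0.01 -0.01] shift [ 0.0003 -0.0008 -0.    ]
[[1.0, -0.009, 0.0], [-0.009, -1.0, 0.0], [0.0, -0.0, -1.0]]
```

View pics/w13z.png

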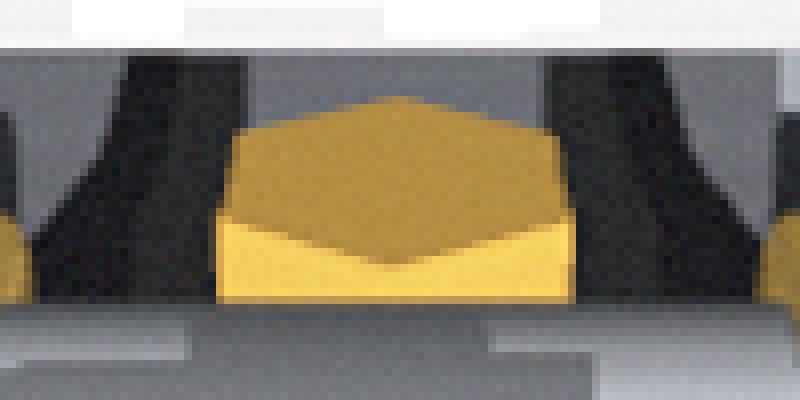

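Emit:
carry_out(
  rows=[
    {"offset":[0,0.001,0],"rot":[0,0,0],"gripper":0.1},
    {"offset":[0,0,0],"rot":[0,0,0],"gripper":0.1},
    {"offset":[0,0,0],"rot":[0,0,0],"gripper":0.1},
    {"offset":[0,0,0],"rot":[0,0,0],"gripper":0.1},
    {"offset":[0,0,0],"rot":[0,0,0],"gripper":0.1},
    {"offset":[0,0,0],"rot":[0,0,0],"gripper":0.1},
    {"offset":[0,0,0],"rot":[0,0,0],"gripper":0.1},
    {"offset":[0,0,0],"rot":[0,0,0],"gripper":0.1},
    {"offset":[0,0,0],"rot":[0,0,0],"gripper":0.1},
    {"offset":[0,0,0],"rot":[0,0,0],"gripper":0.1},
  ],
)

```text
time: 33.38
position: [0.5487, -0.0115, 0.074]
tool_rot: [3.142, -0.014, -0.0]
ft_force: [0.9, -3.4, -2.6]
grip_width: 0.271
```

Run:
```python
from h import *
plan([0.549,-0.0107,0.074],[.0094,1]); c=grab("wrist","w14")
a=c["img"][215:265,205:305]; cv2.imwrite("pics/w14z.png",cv2.resize(a,None,fx=8,fy=8,interpolation=cv2.INTER_NEAREST)[:,:,::-1])
vroll(pickle.load(open("w13.pkl","rb")),((400,97),(558,135),(575,213),(392,266),(218,218),(237,133)))
c=grab("side","s14");a=c["img"][100:310,180:340]; cv2.imwrite("pics/s14z.png",cv2.resize(a,None,fx=3,fy=2.8)[:,:,::-1])
```

```text
t 33.38 pos [ 0.5487 -0.0115  0.074 ] F [ 0.9 -3.4 -2.6] g 0.271 j [ 0.61  0.33 -0.74  1.86  0.25  1.05 -1.8 ]
turn [0.   0.   0.02] shift [ 0.0003 -0.0008 -0.    ]
[[1.0, -0.009, 0.0], [-0.009, -1.0, 0.0], [0.0, -0.0, -1.0]]
r [13.4 13.6 13.7 13.8 13.8 13.4] ph [ 1.8  1.8 -3.   0.7 -0.2  0.5] mean 0.3
```

View pics/w14z.png

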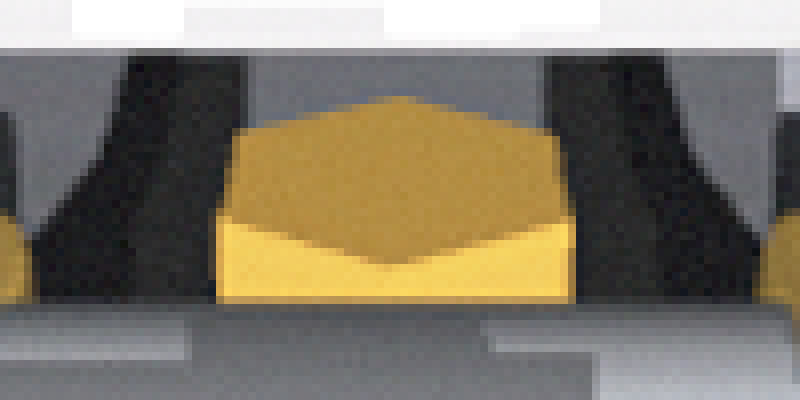

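View pics/s14z.png

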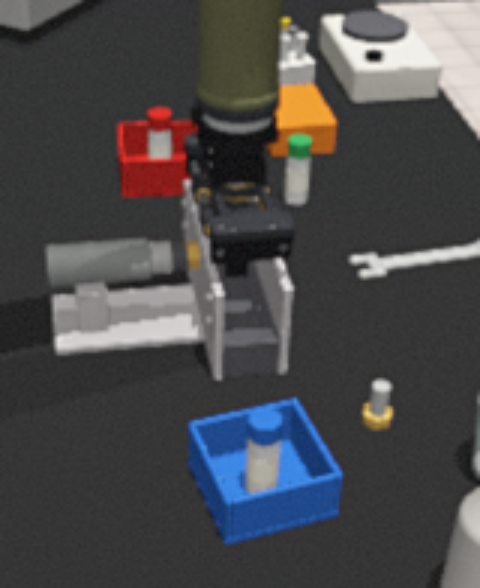

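The head is held on its flats (roll 0.3° from upright) and the picture has not changed in 1.3 s. Both vials stand in their bins. Handing in.

```bash
python3 -c "
from bench import workorder; print(workorder.close_job())"
```

```text
the job is handed in; nothing more can be done
None
```

I stood both vials upright in their bins, blue in blue and then red in red. The arm finished gripping the bolt head on two opposite flats at 40 N, and I handed the job in at about 33.5 s.

- **First grip was poor:** the head stopped turning but sat about 11° off its flats, and closing harder did not seat it. I opened the jaws, re-centred and followed the turn in the wrist camera (about 5.8°/s). I closed again as the flats came upright.
- **Last checks, bolt:** the head's roll is about 0.3° from flats-upright. The opening is about 23.7 mm against 24 mm across the flats. The wrist picture looked the same 1.3 s later, where a free head would have turned about 7°. The side force on the tool is only about 3 N.
- **Last checks, bench:** the side view shows both vials standing in their bins. The fixture, the spare bolt, the spanner and the green vial look undisturbed. I did not re-measure the positions of the untouched items.
- **Small disagreement:** the grip settled about 1 mm to the side of the head centre I measured from the images, within the stated calibration error of about 2 mm.

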